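# Even out the sample pellets and hold the counter's shutter open

## Task

Get the sample ready and start the count: spread the heaped pellets in the dish into one even layer, all standing flat on the dish floor with a gap of about 15 mm or more between any two. Then push the shutter's sprung arm back by its upright post until it is fully past the ratchet click, but still clear of its end stop, and finish the program while holding it there against the spring: it does not latch, so do not let go. Leave everything else on the bench where it is.

Things in the scene. Friction and masses are not known exactly. Their poses are not given: they have to be found in the camera images.
- dish_floor (a point): centre of the inner floor of the fixed square steel dish (18 mm above the bench). Inside, the dish is 180 x 180 mm, its axes x and y run along its sides; wall 4 mm thick, rim 40 mm above the bench (22 mm above the inner floor). The dish stands on one side of the bench (left or right), the shutter unit on the other.
- pellet1: one of four like sample pellets: an upright round aluminium cup, 36 mm diameter, 24 mm tall, about 60 g, brownish top; origin at the centre of its underside, z along its axis. At the start pellets 1, 2 and 3 stand on the dish floor in a tight triangle, centres about 37 mm apart.
- pellet2: one of four like sample pellets: an upright round aluminium cup, 36 mm diameter, 24 mm tall, about 60 g, brownish top; origin at the centre of its underside, z along its axis. At the start pellets 1, 2 and 3 stand on the dish floor in a tight triangle, centres about 37 mm apart.
- pellet3: one of four like sample pellets: an upright round aluminium cup, 36 mm diameter, 24 mm tall, about 60 g, brownish top; origin at the centre of its underside, z along its axis. At the start pellets 1, 2 and 3 stand on the dish floor in a tight triangle, centres about 37 mm apart.
- pellet4: one of four like sample pellets: an upright round aluminium cup, 36 mm diameter, 24 mm tall, about 60 g, brownish top; origin at the centre of its underside, z along its axis. At the start pellet 4 lies flat on top of the other three, in the middle (underside 24 mm above the dish floor).
- shutter_unit: fixed grey base plate 160 (x) x 260 (y) x 20 mm tall that carries the arm; origin at the centre of its underside, axes along its sides. On it: a hub disc of 44 mm radius round the pivot, two low steel pins beside the arm (rest pin, end stop), a small brass sprung pawl on the hub's +x side; nothing but the post is higher than 52 mm above the bench.
- pivot (a point): vertical pivot axis of the arm, 40 mm above the bench, at x 0, y +30 mm of the shutter unit. At arm angle q (rad) the post's axis is at pivot + 120 mm * (sin(q - 0.35), -cos(q - 0.35)) in the unit's x, y, so pushing the arm back carries the post towards the unit's +x.
- shutter_arm (a joint): angle (rad) of the sprung arm about the pivot; 0 at rest on the rest pin, grows counter-clockwise seen from above, end stop at 0.70. A nose on the hub rides over the sprung pawl from 0.27 to 0.50: resistance jumps by about 2 N, then drops after 0.38 (the click); fully past from 0.50. The pawl does not catch: let go, the arm springs back to 0.
- idler_post: upright round steel post at the free end of the arm, 18 mm diameter; origin at its foot, on the flat steel bar of the arm, 40 mm above the bench; the post is 48 mm tall and, being an idler roller, turns stiffly about its own axis. The arm's spring needs about 4 N at the post to leave rest, about 10 N at 0.6 rad.
- post_top (a point): centre of the post's top face, 88 mm above the bench.
- screwdriver: loose screwdriver, 150 mm long, black handle, lying on the bench midway between the dish and the shutter unit; to be left alone.
- lead_ring: loose dark metal ring, 44 mm across and 14 mm tall, lying beyond the screwdriver; to be left alone.
- sample_jar: loose small jar, 48 mm across, 55 mm tall, at the left side (+y); to be left alone.
- wash_bottle: loose white bottle, 60 mm across, 120 mm tall, at the far left; to be left alone.
- beaker: loose glass beaker, 64 mm across, 75 mm tall, at the right side (-y); to be left alone.
- brush: loose brush, 160 mm long, at the far right; to be left alone.
- check_block: loose steel block 50 x 30 x 25 mm, at the far edge, in front of the fixed equipment; to be left alone.

How it is judged:
On the way, in this order (a step that is already met when the one before it is completed fails the run):
1. the four pellets lie flat in the dish in one layer, apart and let go (horizontal distance between each of pellet2, pellet3, pellet4 and pellet1 above 0.046 m and horizontal distance between each of pellet3, pellet4 and pellet2 above 0.046 m and horizontal distance between pellet4 and pellet3 above 0.046 m and x of pellet1 in the frame of dish_floor between -0.08 and 0.08 m and y of pellet1 in the frame of dish_floor between -0.08 and 0.08 m and z of each of pellet1, pellet2, pellet3, pellet4 in the frame of dish_floor below 0.006 m and angle between each of pellet1, pellet2, pellet3, pellet4's own z axis and vertical below 0.12 rad and linear speed of each of pellet1, pellet2, pellet3, pellet4 below 0.03 m/s and contact force between the fingers and pellet1 below 0.1 N and x of pellet2 in the frame of dish_floor between -0.08 and 0.08 m and y of pellet2 in the frame of dish_floor between -0.08 and 0.08 m and contact force between the fingers and pellet2 below 0.1 N and x of pellet3 in the frame of dish_floor between -0.08 and 0.08 m and y of pellet3 in the frame of dish_floor between -0.08 and 0.08 m and contact force between the fingers and pellet3 below 0.1 N and x of pellet4 in the frame of dish_floor between -0.08 and 0.08 m and y of pellet4 in the frame of dish_floor between -0.08 and 0.08 m and contact force between the fingers and pellet4 below 0.1 N), for 0.2 s.
2. the arm is pushed by its post past the click (value of joint shutter_arm above 0.49 rad and contact force between the fingers and idler_post above 2 N), for 0.2 s.
At the end, for the whole second after the job is handed in: The fingers press on the post (over 2 N) and hold the arm still between 0.49 and 0.68 rad (past the click, off the end stop); the four pellets stand upright on the dish floor, untouched, with centres at least 46 mm apart (gaps of 10 mm) and within 80 mm of the dish's middle along each of its sides (all of step 1 and all of step 2 and value of joint shutter_arm below 0.68 rad and velocity of joint shutter_arm between -0.05 and 0.05 rad/s); the arm keeps its last pose, push and grip.
It fails at once if another thing on the bench is disturbed (moved over 25 mm) (distance of any of screwdriver, lead_ring, sample_jar, wash_bottle, beaker, brush, check_block from where it was at the start of the episode above 0.025 m).
It also fails if it takes over 62 s, if anything falls off the work surface, if the arm or the gripper's body presses on something with over 40 N, if the wrist force passes 120 N, or if a joint passes its speed limit or range.

## Robot

A 7-joint arm with a two-finger parallel gripper is mounted at the origin on the work surface. World frame = base frame: x ahead of the robot, y to its left, z up, the work surface at z = 0. Lengths are in m, angles in rad, forces in N, time in s.
With the tool pointing down it reaches from about 0.35 to 0.9 m from the base axis. Payload 8.1 kg.
Tool frame: the origin (TCP) lies at the very end of the fingers, on their centre line; the grasp point (between the pads) lies arm.grip_point_offset behind it (arm.grip_point_offset is the distance from the TCP to the grasp point, in m); z points along the fingers, y is the line along which they close (so a half turn about z gives the same grasp; the last joint's range is limited). The gripper opens to 92 mm and grips with 3 to 60 N. Pads are 19 mm wide; open, the fingers measure 130 mm over their backs; the gripper's body (75 mm by 190 mm) begins 47 mm behind the grasp point.
Start: joints at [-1.224, 0.434, 0.025, 1.573, -0.012, 1.134, -0.075], TCP at [0.272, 0.563, 0.227] pointing down, gripper open.
Joint ranges: [-2.62, 2.62], [-0.44, 2.09], [-1.27, 1.32], [0.08, 2.57], [-1.32, 4.46], [0.12, 2], [-2.74, 2.74]. Speed limits (rad/s): [2.22, 2.22, 3.01, 3.01, 3.14, 3.14, 3.14].

## Interface

Orientations are given as a rotation vector (axis times angle).
In Python, from cell import arm gives the robot as it stands. The module is installed in compiled form; this text tells all that it offers.
- The arm moves only by the shell command python3 -m creep 'ROWS' [OPENING] [FORCE]. ROWS is JSON, a list of rows, each a list of 6 numbers: the shift along the tool's x, y, z scaled (see below), then the turn, a rotation vector about the tool's x, y, z scaled (see below). A call has 1 to 20 rows; each row shifts and turns the commanded pose from where the row before left it, along the tool's axes as they then stand; what a row does not reach is not made up. The controller multiplies each number of a shift by 0.4 m and each number of a turn by 120 degrees. A row lasts 1/12 s, in which the tool goes at most 41.7 mm and 7.16 degrees, less where a joint would pass 70% of its speed; a pose out of reach is approached as far as the arm can. A call with a number of a shift or a turn outside -1 to 1 is refused whole. A call with a gripper value outside its range is refused whole. OPENING is the closure, from -1 (fully open) to 1 (shut), set as the call begins (- or left out, the last holds). The fingers move at their own pace and stop on an object; FORCE is the grip in N (left out, the last holds). Time passes only in rows, so rows that do not move let the fingers close. It gives the time, the measured TCP pose, the force, the opening and the grip force at its end, in the units of the state.
- arm.observe(): the state, without advancing time (a new reading comes with each control period).
- arm.get_image(name): name is "scene" or "side" or "wrist"; returns a dict with "frame" (384x512x3 uint8, red, green, blue), "intrinsics" (3x3 intrinsics, pixels), "rvec" (rotation vector, rad) and "tvec" (3), from world to camera coordinates, as OpenCV has them; the wrist camera has in their place "mount" (4x4, takes a point from camera to tool coordinates, whose origin is the TCP and whose axes are the flange's). Camera axes: x right, y down, z forward; pixel columns grow to the right and rows downward; lengths in m; the calibration is good to about 2 mm. The wrist camera is an equidistant fisheye: a pixel r from the principal point sees the ray r / f radians off the axis. A picture is of the moment at which its call begins: read the wrist's pose just before it. There is no depth.
- arm.sign_off(): hands the job in; it is judged then, once.
The state is a dict: "clock": time; "joints": joint angles; "dq": joint speeds; "joint_efforts": joint torques, N m; "position": TCP position; "ee_rot": TCP orientation; "force": force on the tool from outside, world axes, zero at the start; "ft_torque": the same for the moment, N m; "width": opening from 0.0 (shut) to 1.0 (fully open); "gripper_force": force on a finger pad.
Only numpy, scipy, OpenCV 4.12 (cv2) and the standard library are available. Lean on these libraries where they do the work, as an engineer would, in place of code of your own. Each camera call takes 0.05 s, during which the arm holds its last target. There are 200 camera calls.

## Working session

There is one attempt and no reset: what is moved stays moved. The work goes in short steps, Python scripts to look and compute and a shell command to move; the robot and the scene stay as the last step left them, time stands still between calls to the robot, and variables do not carry over. Pictures are saved under pics/ and viewed, at most 10 in all, crops included, and the job is handed in when it is done.

```bash
mkdir -p pics; cat > h.py <<'E'
import numpy as np, cv2
from cell import arm
from scipy.spatial.transform import Rotation as R
def snap(n,f):
    im=arm.get_image(n); cv2.imwrite('pics/'+f,im['frame'][:,:,::-1]); return im
def px2w(im,u,v,z):
    Rm=cv2.Rodrigues(np.array(im['rvec'],float))[0]; t=np.array(im['tvec'],float).ravel()
    d=Rm.T@np.linalg.inv(im['intrinsics'])@[u,v,1]; c=-Rm.T@t
    return c+d*(z-c[2])/d[2]
E
python3 - <<'E'
from h import *
import pickle
o=arm.observe(); print(o, arm.grip_point_offset)
a=snap('scene','s0.png'); b=snap('side','d0.png')
pickle.dump((a,b),open('c.pkl','wb'))
for i in (a,b): print(i['intrinsics'],i['rvec'],i['tvec'])
x=np.hstack([a['frame'],b['frame']])
cv2.imwrite('pics/s0b.png',cv2.resize(a['frame'],(800,600),interpolation=2)[:,:,::-1])
cv2.imwrite('pics/d0b.png',cv2.resize(b['frame'],(800,600),interpolation=2)[:,:,::-1])
E
```

```text
{'clock': 0.0, 'joints': array([-1.22360504,  0.4352214 ,  0.02497736,  1.57411793, -0.0115884 ,
        1.13402102, -0.07506209]), 'dq': array([ 0.00077726,  0.00128407,  0.00114284, -0.00084176,  0.00011981,
        0.00022005, -0.00022926]), 'joint_efforts': array([ 9.23872794e-04, -6.67869830e+01,  9.85401571e-01, -3.14446557e+01,
       -6.05124445e-02,  4.31027322e-02,  1.51512982e-04]), 'position': array([0.27156363, 0.56232831, 0.22593797]), 'ee_rot': array([-7.00591457e-01, -3.06226711e+00,  2.52857511e-03]), 'force': array([ 0.41148877, -0.28060839,  0.06573216]), 'ft_torque': array([0.00714966, 0.01180531, 0.02443865]), 'gripper_force': 0.0, 'width': 1.0017968118249287} 0.0188
[[418.74072879   0.         258.16831003]
 [  0.         418.74072879 189.71466024]
 [  0.           0.           1.        ]] [ 1.6352748   1.98421409 -0.78282539] [ 0.1205673  -0.36361744  1.7001936 ]
[[398.16020355   0.         252.71304537]
 [  0.         398.16020355 188.93389038]
 [  0.           0.           1.        ]] [ 0.47631561 -2.59073027  1.35807606] [0.53437054 0.17249832 1.03807163]
```

View pics/s0b.png

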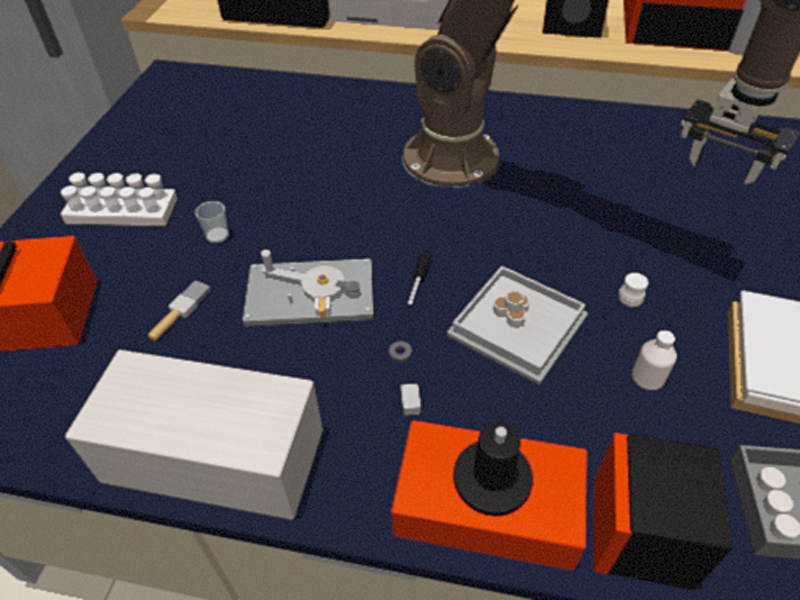

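View pics/d0b.png

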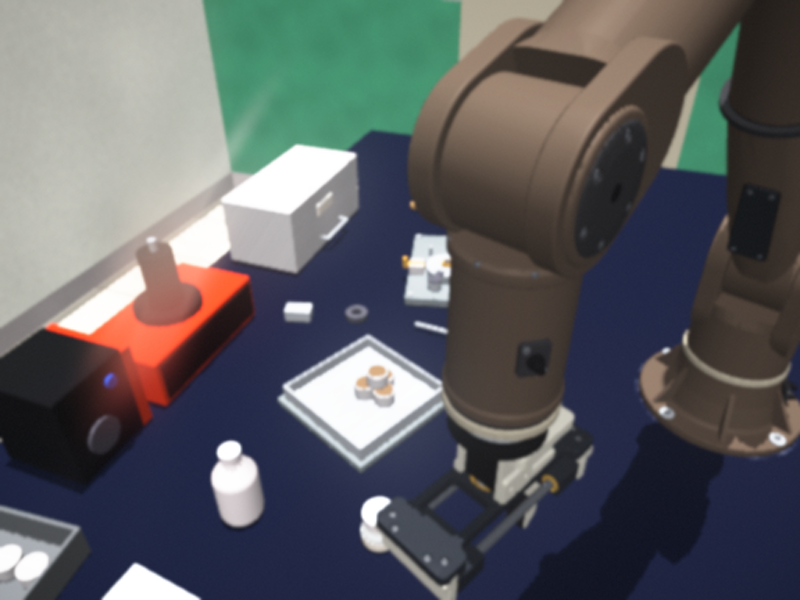

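Scene shows the dish right (dish about (517,322) of 800x600, heap about (512,308)), the shutter unit left (310,290), and the post at (267,260). I'll enlarge both.

```bash
python3 - <<'E'
from h import *
import pickle
a,b=pickle.load(open('c.pkl','rb'))
f=a['frame']
A=cv2.resize(f[165:245,282:382],(800,640),interpolation=cv2.INTER_CUBIC)[:600]
B=cv2.resize(f[150:220,150:245],(760,560),interpolation=cv2.INTER_CUBIC)
cv2.imwrite('pics/A.png',A[:,:,::-1]); cv2.imwrite('pics/B.png',B[:,:,::-1])
E
```

```text
(no output)
```

View pics/A.png

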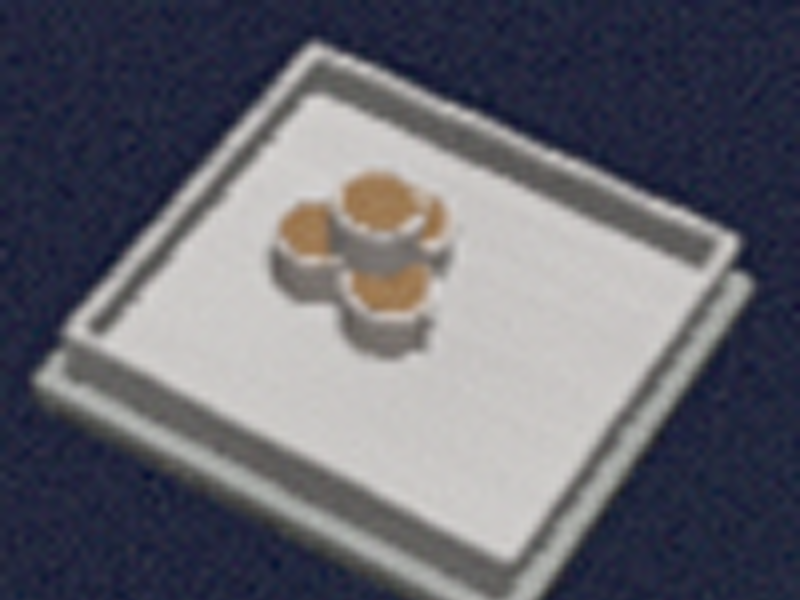

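View pics/B.png

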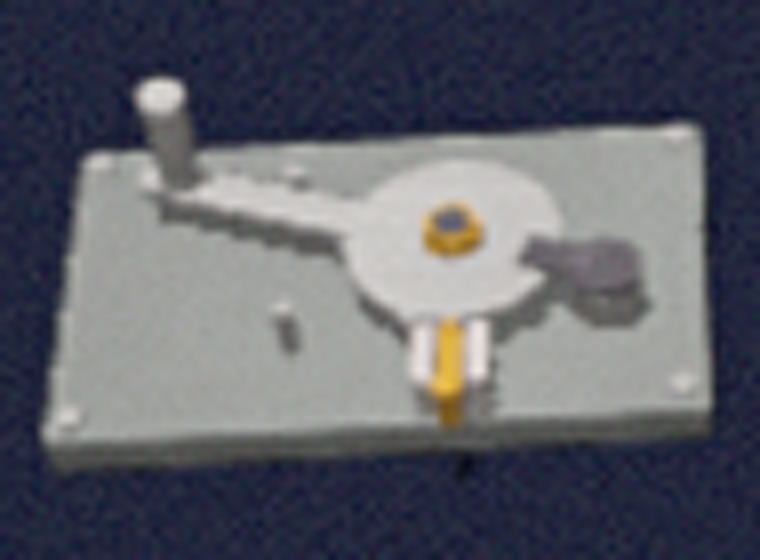

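Crop A shows rim corners (315,42), (742,240), (62,332), pellet tops p4 (378,202), left (308,230), front (388,287), right (432,220). Crop B shows the post top (161,97), plate corners (85,155), (700,125), (712,412), (48,432), and hub centre (453,225).

```bash
python3 - <<'E'
from h import *
import pickle
a,b=pickle.load(open('c.pkl','rb'))
A=lambda u,v,z: px2w(a,(u+.5)/8-.5+282,(v+.5)/8-.5+165,z)
B=lambda u,v,z: px2w(a,(u+.5)/8-.5+150,(v+.5)/8-.5+150,z)
c=[A(*p,.04) for p in [(315,42),(742,240),(510,600),(62,332)]]
print('rim',np.round(c,4)); 
for i in range(4): print(np.linalg.norm(c[i]-c[(i+1)%4]))
print('diagmid',(c[1]+c[3])/2,(c[0]+c[2])/2)
e=c[1]-c[0];print('ang',np.degrees(np.arctan2(e[1],e[0])));e=c[3]-c[0];print(np.degrees(np.arctan2(e[1],e[0])))
print('p4',A(378,202,.066));
for n,p in dict(left=(308,230),front=(388,287),right=(432,220)).items(): print(n,A(*p,.042), np.linalg.norm((A(*p,.042)-A(378,202,.066))[:2]))
q=[B(*p,.02) for p in [(85,155),(700,125),(712,412),(48,432)]]
print('plate',np.round(q,4)); 
for i in range(4): print(np.linalg.norm(q[i]-q[(i+1)%4]))
print('ctr',(sum(q))/4); e=q[1]-q[0]; print('yaxis ang',np.degrees(np.arctan2(e[1],e[0])))
pt=B(161,97,.088); pv=B(453,225,.05); print('post',pt,'pivot',pv,np.linalg.norm((pt-pv)[:2]))
# side view wrt arrays of p4
S=lambda u,v,z: px2w(b,u*.64,v*.64,z)
print('side p4',S(377,372,.066),'l',S(363,386,.042),'f',S(384,395,.042))
o=arm.observe(); M=R.from_rotvec(o['ee_rot']).as_matrix(); print(M)
E
```

```text
rim [[0.4168 0.1705 0.04  ]
 [0.495  0.3429 0.04  ]
 [0.683  0.265  0.04  ]
 [0.5898 0.0916 0.04  ]]
0.18931346369310062
0.20353617935564866
0.19685473387869154
0.190113780096135
diagmid [0.54238902 0.21724613 0.04      ] [0.54991503 0.21772462 0.04      ]
ang 65.59517229750723
-24.515672655987554
p4 [0.52530148 0.20241116 0.066     ]
left [0.5225561  0.17782125 0.042     ] 0.024742684992041717
front [0.54616707 0.21063566 0.042     ] 0.022428004880966617
right [0.50846095 0.22455345 0.042     ] 0.02781877791009391
plate [[ 0.4913 -0.3616  0.02  ]
 [ 0.4261 -0.1105  0.02  ]
 [ 0.582  -0.069   0.02  ]
 [ 0.6401 -0.3218  0.02  ]]
0.2593444895629872
0.16132142116836745
0.2593574101570029
0.15406817169368833
ctr [ 0.53486291 -0.21573384  0.02      ]
yaxis ang 104.54805763911057
post [ 0.5174533  -0.30656171  0.088     ] pivot [ 0.52981778 -0.18608388  0.05      ] 0.12111063755428808
side p4 [0.52396112 0.204844   0.066     ] l [0.54315512 0.21943789 0.042     ] f [0.50345102 0.22682665 0.042     ]
[[-9.00527663e-01  4.34798455e-01 -4.81663341e-04]
 [ 4.34798703e-01  9.00526749e-01 -1.28911087e-03]
 [-1.26752691e-04 -1.37030659e-03 -9.99999053e-01]]
```

```bash
cat >> h.py <<'E'
def go(x,y,z,yaw=None):
    o=arm.observe(); Rt=R.from_rotvec(o['ee_rot']); M=Rt.as_matrix()
    d=M.T@(np.array([x,y,z])-o['position'])
    n=int(np.ceil(np.linalg.norm(d)/.035)) or 1
    print('t',round(o['clock'],2),'pos',o['position'].round(4),'yaw',np.degrees(np.arctan2(M[1,1],M[0,1])).round(1),'tilt',M[:2,2].round(4),'F',o['force'].round(1),'w',round(o['width']*92,1),'g',round(o['gripper_force'],1))
    print('shift mm',(d*1000).round(1),'total units',(d/.4).round(4),'n',n,'per row',(d/.4/n).round(4))
E
python3 -m creep '[[0,0,0,0,0,-0.0571],[0,0,0,0,0,-0.0571],[0,0,0,0,0,-0.0571],[0,0,0,0,0,-0.0571],[0,0,0,0,0,-0.0571],[0,0,0,0,0,-0.0571],[0,0,0,0,0,-0.0571],[0,0,0,0,0,0],[0,0,0,0,0,0]]' -0.3 15
python3 -c "
from h import *
go(.525,.203,.20)"
```

```text
clock: 0.85
position: [0.2718, 0.5626, 0.2264]
ee_rot: [0.598, -3.084, 0.001]
force: [-0.3, -0.3, 0.4]
width: 0.65
gripper_force: 0.0
t 0.85 pos [0.2718 0.5626 0.2264] yaw 112.0 tilt [-0.0005 -0.0005] F [-0.3 -0.3  0.4] w 59.8 g 0.0
shift mm [-100.3 -428.2   26.4] total units [-0.2508 -1.0704  0.0661] n 13 per row [-0.0193 -0.0823  0.0051]
```

```bash
python3 -m creep '[[-0.0193,-0.0823,0.0051,0,0,0],[-0.0193,-0.0823,0.0051,0,0,0],[-0.0193,-0.0823,0.0051,0,0,0],[-0.0193,-0.0823,0.0051,0,0,0],[-0.0193,-0.0823,0.0051,0,0,0],[-0.0193,-0.0823,0.0051,0,0,0],[-0.0193,-0.0823,0.0051,0,0,0],[-0.0193,-0.0823,0.0051,0,0,0],[-0.0193,-0.0823,0.0051,0,0,0],[-0.0193,-0.0823,0.0051,0,0,0],[-0.0193,-0.0823,0.0051,0,0,0],[-0.0193,-0.0823,0.0051,0,0,0],[-0.0193,-0.0823,0.0051,0,0,0],[0,0,0,0,0,0],[0,0,0,0,0,0],[0,0,0,0,0,0]]'
python3 - <<'E'
from h import *
import pickle
go(.525,.203,.20)
o=arm.observe(); w=arm.get_image('wrist'); pickle.dump((o,w),open('w.pkl','wb'))
print(w['intrinsics'],w['mount'])
cv2.imwrite('pics/w1.png',cv2.resize(w['frame'],(800,600),interpolation=2)[:,:,::-1])
E
```

```text
clock: 2.18
position: [0.526, 0.2049, 0.2001]
ee_rot: [0.6, -3.083, -0.001]
force: [0.5, 0.2, 0.2]
width: 0.651
gripper_force: 0.0
t 2.18 pos [0.526  0.2049 0.2001] yaw 112.0 tilt [-0.0004  0.0005] F [0.5 0.2 0.2] w 59.9 g 0.0
shift mm [ 1.6 -1.4  0.1] total units [ 0.0041 -0.0036  0.0003] n 1 per row [ 0.0041 -0.0036  0.0003]
[[297.31863964   0.         253.04269783]
 [  0.         297.31863964 191.0720896 ]
 [  0.           0.           1.        ]] [[ 4.28280510e-04 -9.64516962e-01 -2.64020542e-01  7.04151737e-02]
 [ 9.99999895e-01  3.70585338e-04  2.68329957e-04  6.50379665e-05]
 [-1.60966653e-04 -2.64020629e-01  9.64517020e-01 -1.58511750e-01]
 [ 0.00000000e+00  0.00000000e+00  0.00000000e+00  1.00000000e+00]]
```

View pics/w1.png

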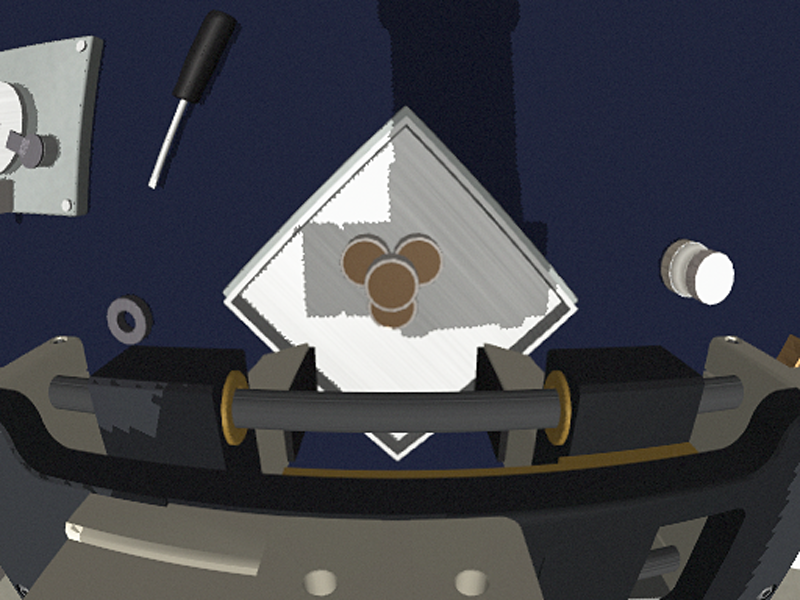

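Wrist view: p4 top (392,284), left one (365,261), right one (418,259), front one about (392,306); rim corners (406,107), (223,297), (577,308), (398,460).

```bash
cat >> h.py <<'E'
def wpx(o,w,u,v,z):
    K=w['intrinsics']; x,y=u-K[0,2],v-K[1,2]; r=np.hypot(x,y); th=r/K[0,0]
    d=np.array([x/r*np.sin(th),y/r*np.sin(th),np.cos(th)])
    M=R.from_rotvec(o['ee_rot']).as_matrix(); m=np.array(w['mount'])
    c=M@m[:3,3]+o['position']; d=M@m[:3,:3]@d
    return c+d*(z-c[2])/d[2]
E
python3 - <<'E'
from h import *
import pickle
o,w=pickle.load(open('w.pkl','rb'))
W=lambda u,v,z: wpx(o,w,(u+.5)*.64-.5,(v+.5)*.64-.5,z)
for n,p in dict(p4=(392,284,.066),L=(365,261,.042),Rr=(418,259,.042),F=(392,306,.042)).items(): print(n,W(*p).round(4))
c=np.array([W(*p,.04) for p in [(406,107),(223,297),(398,460),(577,308)]]); print(c.round(4),(c[0]+c[2])/2,(c[1]+c[3])/2,[np.linalg.norm(c[i]-c[i-1]).round(4) for i in range(4)])
for i,j in((3,0),(2,1)): e=c[i]-c[j]; print(np.degrees(np.arctan2(e[1],e[0])))
E
```

```text
p4 [0.5265 0.2028 0.066 ]
L [0.5237 0.1813 0.042 ]
Rr [0.5086 0.2149 0.042 ]
F [0.5468 0.2108 0.042 ]
[[0.4146 0.1676 0.04  ]
 [0.5884 0.0917 0.04  ]
 [0.6681 0.2648 0.04  ]
 [0.4967 0.3409 0.04  ]] [0.54132025 0.21621766 0.04      ] [0.54254527 0.21633505 0.04      ] [np.float64(0.1918), np.float64(0.1896), np.float64(0.1906), np.float64(0.1875)]
64.6389378552613
65.27438890783489
```

```bash
python3 -m creep '[[0.0015,-0.0053,0.0478,0,0,0],[0,0,0.0478,0,0,0],[0,0,0.0478,0,0,0],[0,0,0.0478,0,0,0],[0,0,0.0478,0,0,0],[0,0,0.0478,0,0,0],[0,0,0.0478,0,0,0],[0,0,0.0478,0,0,0],[0,0,0,0,0,0],[0,0,0,0,0,0],[0,0,0,0,0,0]]'
python3 -m creep '[[0,0,0,0,0,0],[0,0,0,0,0,0],[0,0,0,0,0,0],[0,0,0,0,0,0],[0,0,0,0,0,0],[0,0,0,0,0,0],[0,0,0,0,0,0],[0,0,0,0,0,0]]' 1 15
python3 -c "
from h import *
go(.578,.2471,.075)"
```

```text
clock: 3.15
position: [0.5267, 0.2034, 0.0482]
ee_rot: [-0.605, 3.082, 0.001]
force: [0.2, -0.0, 0.7]
width: 0.65
gripper_force: 0.0
clock: 3.82
position: [0.5268, 0.2024, 0.0477]
ee_rot: [-0.604, 3.082, 0.0]
force: [-0.2, 0.1, 6.1]
width: 0.372
gripper_force: 15.0
t 3.82 pos [0.5268 0.2024 0.0477] yaw 112.2 tilt [0.0006 0.0004] F [-0.2  0.1  6.1] w 34.2 g 15.0
shift mm [-64.3  22.  -27.2] total units [-0.1608  0.0551 -0.0681] n 3 per row [-0.0536  0.0184 -0.0227]
```

```bash
python3 -m creep '[[0,0,-0.0375,0,0,0],[0,0,-0.0375,0,0,0],[-0.0402,0.0138,0,0,0,0],[-0.0402,0.0138,0,0,0,0],[-0.0402,0.0138,0,0,0,0],[-0.0402,0.0138,0,0,0,0],[0,0,0,0,0,0],[0,0,0,0,0,0]]'
python3 -m creep '[[0,0,0.0375,0,0,0],[0,0,0.0375,0,0,0],[0,0,0.025,0,0,0],[0,0,0.02,0,0,0],[0,0,0.0125,0,0,0],[0,0,0,0,0,0],[0,0,0,0,0,0],[0,0,0,0,0,0]]'
python3 -c "
from h import *
go(.578,.2471,.024)"
```

```text
clock: 4.48
position: [0.5778, 0.2474, 0.0768]
ee_rot: [0.605, -3.082, -0.0]
force: [-0.7, -0.3, -0.8]
width: 0.378
gripper_force: 15.0
clock: 5.15
position: [0.578, 0.247, 0.0246]
ee_rot: [-0.604, 3.082, 0.0]
force: [0.1, -0.6, 0.3]
width: 0.377
gripper_force: 15.0
t 5.15 pos [0.578  0.247  0.0246] yaw 112.2 tilt [0.0005 0.0003] F [ 0.1 -0.6  0.3] w 34.7 g 15.0
shift mm [-0.   0.   0.6] total units [-0.0001  0.0001  0.0015] n 1 per row [-0.0001  0.0001  0.0015]
```

```bash
python3 -m creep '[[0,0,0.002,0,0,0],[0,0,0,0,0,0],[0,0,0,0,0,0]]'
python3 -m creep '[[0,0,0,0,0,0],[0,0,0,0,0,0],[0,0,0,0,0,0],[0,0,-0.03,0,0,0],[0,0,-0.06,0,0,0],[0,0,-0.06,0,0,0],[0,0,-0.06,0,0,0],[0,0,-0.06,0,0,0],[0,0,-0.06,0,0,0],[0,0,-0.06,0,0,0],[0,0,0,0,0,0],[0,0,0,0,0,0]]' -0.13
python3 - <<'E'
from h import *
import pickle
go(.5468,.2108,.08)
o=arm.observe(); w=arm.get_image('wrist'); pickle.dump((o,w),open('w.pkl','wb'))
f=w['frame'][60:300,120:400]
cv2.imwrite('pics/w2.png',cv2.resize(f,(700,600),interpolation=2)[:,:,::-1])
E
```

```text
clock: 5.4
position: [0.5778, 0.2471, 0.0236]
ee_rot: [-0.604, 3.083, 0.0]
force: [0.4, 0.2, -0.5]
width: 0.371
gripper_force: 15.0
clock: 6.4
position: [0.5787, 0.2474, 0.182]
ee_rot: [-0.604, 3.079, 0.002]
force: [-0.1, 1.4, -0.5]
width: 0.567
gripper_force: 0.0
t 6.4 pos [0.5787 0.2474 0.182 ] yaw 112.2 tilt [0.0035 0.0018] F [-0.1  1.4 -0.5] w 52.2 g 0.0
shift mm [ 43.8 -21.9 101.8] total units [ 0.1094 -0.0548  0.2545] n 4 per row [ 0.0274 -0.0137  0.0636]
```

View pics/w2.png

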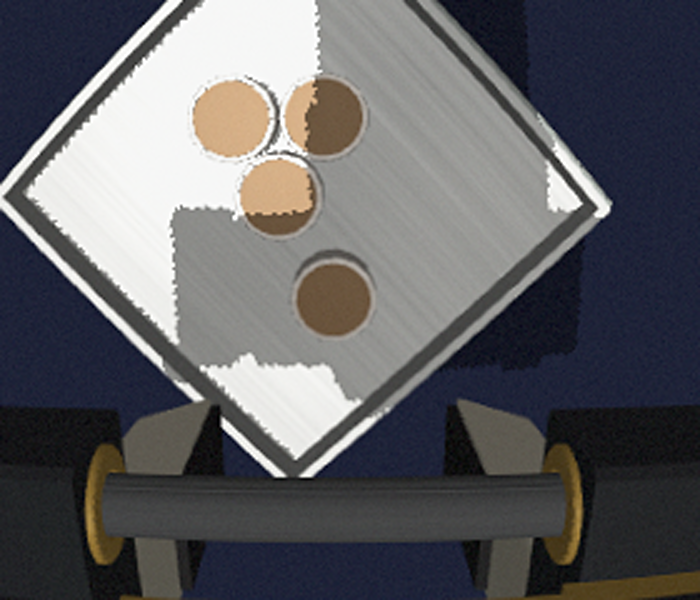

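The crop shows p4 standing at (334,299), clear of the rest; the trio at (278,196), (233,119), (325,117).

```bash
python3 - <<'E'
from h import *
import pickle
o,w=pickle.load(open('w.pkl','rb'))
W=lambda u,v,z: wpx(o,w,(u+.5)/2.5-.5+120,(v+.5)/2.5-.5+60,z)
for p in [(334,299),(278,196),(233,119),(325,117)]: print(W(*p,.042).round(4))
go(.5468,.2108,.08)
E
```

```text
[0.5778 0.2476 0.042 ]
[0.5469 0.2107 0.042 ]
[0.5246 0.1824 0.042 ]
[0.5104 0.2162 0.042 ]
t 6.45 pos [0.5779 0.2471 0.1804] yaw 112.2 tilt [0.0012 0.0006] F [-0.1  1.  -0.2] w 52.2 g 0.0
shift mm [ 42.6 -21.8 100.3] total units [ 0.1065 -0.0546  0.2509] n 4 per row [ 0.0266 -0.0137  0.0627]
```

```bash
python3 -m creep '[[0.0533,-0.0273,0,0,0,0],[0.0533,-0.0273,0,0,0,0],[0,0,0.06,0,0,0],[0,0,0.06,0,0,0],[0,0,0.06,0,0,0],[0,0,0.06,0,0,0],[0,0,0,0,0,0],[0,0,0,0,0,0]]'
python3 -c "
from h import *
go(.5469,.2108,.023)"
```

```text
clock: 7.12
position: [0.5451, 0.21, 0.0821]
ee_rot: [0.604, -3.079, 0.002]
force: [-0.3, 0.3, 1.1]
width: 0.566
gripper_force: 0.0
t 7.12 pos [0.5451 0.21   0.0821] yaw 112.2 tilt [-0.0039 -0.0018] F [-0.3  0.3  1.1] w 52.1 g 0.0
shift mm [-2.2  0.  59.1] total units [-5.600e-03  1.000e-04  1.476e-01] n 2 per row [-0.0028  0.      0.0738]
```

```bash
python3 -m creep '[[-0.003,0,0.045,0,0,0],[0,0,0.045,0,0,0],[0,0,0.03,0,0,0],[0,0,0.024,0,0,0],[0,0,0,0,0,0],[0,0,0,0,0,0]]'
python3 -m creep '[[0,0,0,0,0,0],[0,0,0,0,0,0],[0,0,0,0,0,0],[0,0,0,0,0,0],[0,0,0,0,0,0],[0,0,0,0,0,0]]' 1 15
python3 -m creep '[[0,0,-0.0375,0,0,0],[0,0,-0.0375,0,0,0],[0,0,0,0,0,0],[0,0,0,0,0,0]]'
python3 -c "
from h import *
go(.5772,.1829,.053)"
```

```text
clock: 7.62
position: [0.5477, 0.2112, 0.0262]
ee_rot: [0.605, -3.083, 0.0]
force: [0.3, 0.6, 1.3]
width: 0.567
gripper_force: 0.0
clock: 8.12
position: [0.5481, 0.2114, 0.0266]
ee_rot: [-0.604, 3.082, 0.0]
force: [-1.2, -1.4, 6.5]
width: 0.375
gripper_force: 15.0
clock: 8.45
position: [0.5481, 0.2114, 0.0564]
ee_rot: [-0.604, 3.081, 0.001]
force: [0.5, -0.8, -1.2]
width: 0.376
gripper_force: 15.0
t 8.45 pos [0.5481 0.2114 0.0564] yaw 112.2 tilt [0.0015 0.0008] F [ 0.5 -0.8 -1.2] w 34.6 g 15.0
shift mm [-16.1 -37.4   3.4] total units [-0.0403 -0.0934  0.0085] n 2 per row [-0.0202 -0.0467  0.0043]
```

```bash
python3 -m creep '[[-0.0134,-0.0311,0,0,0,0],[-0.0134,-0.0311,0,0,0,0],[-0.0134,-0.0311,0,0,0,0],[0,0,0,0,0,0],[0,0,0.03,0,0,0],[0,0,0.025,0,0,0],[0,0,0.015,0,0,0],[0,0,0.006,0,0,0],[0,0,0,0,0,0],[0,0,0,0,0,0]]'
python3 -m creep '[[0,0,0,0,0,0],[0,0,0,0,0,0],[0,0,0,0,0,0],[0,0,-0.03,0,0,0],[0,0,-0.06,0,0,0],[0,0,-0.06,0,0,0],[0,0,-0.06,0,0,0],[0,0,-0.06,0,0,0],[0,0,0,0,0,0],[0,0,0,0,0,0]]' 0.04
python3 -c "
from h import *
go(.5104,.2162,.12)"
```

```text
clock: 9.28
position: [0.5757, 0.1829, 0.0247]
ee_rot: [0.606, -3.081, 0.0]
force: [-1.3, -1.2, 2.7]
width: 0.376
gripper_force: 15.0
clock: 10.12
position: [0.5777, 0.1832, 0.1358]
ee_rot: [-0.604, 3.079, 0.001]
force: [-0.3, 0.1, -0.0]
width: 0.482
gripper_force: 0.0
t 10.12 pos [0.5777 0.1832 0.1358] yaw 112.2 tilt [0.0036 0.0015] F [-0.3  0.1 -0. ] w 44.3 g 0.0
shift mm [49.9 56.  15.6] total units [0.1247 0.14   0.039 ] n 3 per row [0.0416 0.0467 0.013 ]
```

```bash
python3 -m creep '[[0,0,0,0,0,0.0583],[0,0,0,0,0,0.0583],[0,0,0,0,0,0.0583],[0,0,0,0,0,0.0583],[0,0,0,0,0,0.0583],[0,0,0,0,0,0.0583],[0,0,0,0,0,0.0583],[0,0,0,0,0,0.0583],[0,0,0,0,0,0.0583],[0,0,0,0,0,0.0583],[0,0,0,0,0,0.0583],[0,0,0,0,0,0],[0,0,0,0,0,0]]' -0.1
python3 - <<'E'
from h import *
import pickle
go(.5104,.2162,.12)
o=arm.observe(); w=arm.get_image('wrist'); pickle.dump((o,w),open('w.pkl','wb'))
f=w['frame'][20:290,90:450]
cv2.imwrite('pics/w3.png',cv2.resize(f,(800,600),interpolation=2)[:,:,::-1])
E
```

```text
clock: 11.2
position: [0.576, 0.1827, 0.1328]
ee_rot: [-1.439, -2.792, 0.002]
force: [-0.4, 1.4, 0.5]
width: 0.549
gripper_force: 0.0
t 11.2 pos [0.576  0.1827 0.1328] yaw 35.5 tilt [-0.0011 -0.0008] F [-0.4  1.4  0.5] w 50.5 g 0.0
shift mm [ 65.4 -34.   12.9] total units [ 0.1634 -0.085   0.0322] n 3 per row [ 0.0545 -0.0283  0.0107]
```

View pics/w3.png

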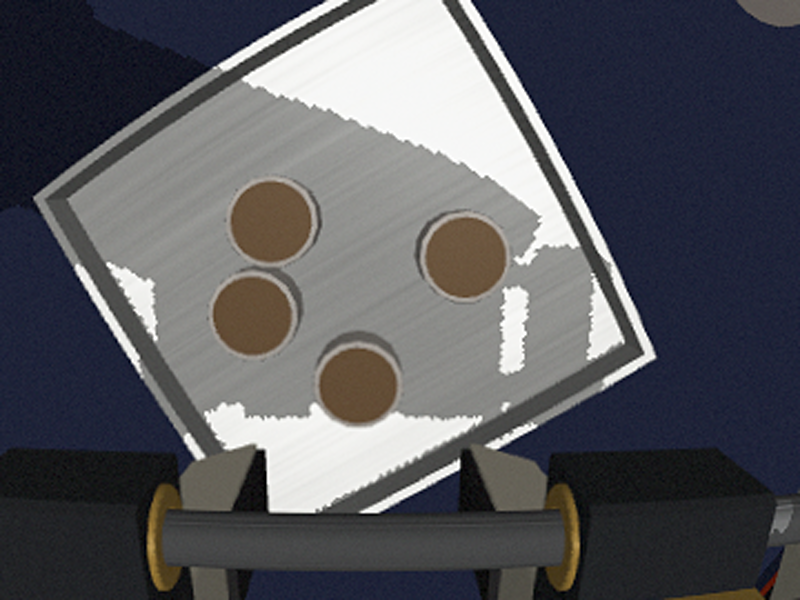

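All four stand flat: right one (271,220), left one (252,315), front one (359,384), p4 (465,256).

```bash
python3 - <<'E'
from h import *
import pickle
o,w=pickle.load(open('w.pkl','rb'))
s=800/360
W=lambda u,v,z: wpx(o,w,(u+.5)/s-.5+90,(v+.5)/s-.5+20,z)
P=[W(*p,.042)[:2] for p in [(271,220),(252,315),(359,384),(465,256)]]
D=lambda p:(np.array([[.906,-.42],[.42,.906]])@(p-[.542,.2165])).round(4)
for p in P: print(p.round(4),D(p))
from scipy.spatial.distance import pdist; print(pdist(P).round(4))
go(*P[0],.05)
print(np.array([.542,.2165])+np.array([[.906,-.42],[.42,.906]]).T@[-.042,.028])
E
```

```text
[0.5103 0.2161] [-0.0286 -0.0137]
[0.5247 0.1817] [-0.001  -0.0388]
[0.5743 0.1832] [ 0.0433 -0.0166]
[0.5779 0.2475] [0.0194 0.0432]
[0.0373 0.072  0.0745 0.0496 0.0846 0.0645]
t 11.25 pos [0.5762 0.1826 0.1329] yaw 35.5 tilt [-0.0009 -0.0006] F [0.5 0.8 1. ] w 50.6 g 0.0
shift mm [ 65.5 -34.2  83. ] total units [ 0.1638 -0.0854  0.2075] n 4 per row [ 0.041  -0.0214  0.0519]
[0.515708 0.259508]
```

```bash
python3 -m creep '[[0.0546,-0.0285,0.03,0,0,0],[0.0546,-0.0285,0.03,0,0,0],[0.0546,-0.0285,0.03,0,0,0],[0,0,0.03,0,0,0],[0,0,0,0,0,0],[0,0,0,0,0,0],[0,0,0,0,0,0]]'
python3 -c "
from h import *
go(.5103,.2161,.026)"
```

```text
clock: 11.83
position: [0.5121, 0.2159, 0.0861]
ee_rot: [1.444, 2.789, 0.001]
force: [-0.4, -1.2, -0.2]
width: 0.548
gripper_force: 0.0
t 11.83 pos [0.5121 0.2159 0.0861] yaw 35.2 tilt [0.0013 0.0001] F [-0.4 -1.2 -0.2] w 50.4 g 0.0
shift mm [ 1.3 -1.4 60.1] total units [ 0.0032 -0.0035  0.1503] n 2 per row [ 0.0016 -0.0018  0.0752]
```

```bash
python3 -m creep '[[0.003,-0.002,0.045,0,0,0],[0,0,0.045,0,0,0],[0,0,0.036,0,0,0],[0,0,0.024,0,0,0],[0,0,0,0,0,0],[0,0,0,0,0,0]]'
python3 -m creep '[[0,0,0,0,0,0],[0,0,0,0,0,0],[0,0,0,0,0,0],[0,0,0,0,0,0],[0,0,0,0,0,0],[0,0,0,0,0,0]]' 1 15
python3 -m creep '[[0,0,-0.0375,0,0,0],[0,0,-0.0375,0,0,0],[0.027,0.0245,0,0,0,0],[0.027,0.0245,0,0,0,0],[0.027,0.0245,0,0,0,0],[0,0,0,0,0,0],[0,0,0,0,0,0]]'
python3 -c "
from h import *
go(.5157,.2595,.026)"
```

```text
clock: 12.33
position: [0.5102, 0.2166, 0.0257]
ee_rot: [1.446, 2.789, -0.0]
force: [0.1, -0.6, 1.0]
width: 0.552
gripper_force: 0.0
clock: 12.83
position: [0.5101, 0.2172, 0.0262]
ee_rot: [1.445, 2.789, 0.002]
force: [-0.9, -0.8, 6.9]
width: 0.372
gripper_force: 15.0
clock: 13.42
position: [0.5141, 0.2623, 0.0545]
ee_rot: [-1.44, -2.791, 0.001]
force: [-0.7, -0.1, -0.6]
width: 0.371
gripper_force: 15.0
t 13.42 pos [0.5141 0.2623 0.0545] yaw 35.4 tilt [-0.0011 -0.0002] F [-0.7 -0.1 -0.6] w 34.1 g 15.0
shift mm [-3.2 -0.3 28.5] total units [-0.0079 -0.0007  0.0712] n 1 per row [-0.0079 -0.0007  0.0712]
```

Lower, release, rise; then line up over the left pellet.

```bash
python3 -m creep '[[0,0,0.03,0,0,0],[0,0,0.025,0,0,0],[0,0,0.012,0,0,0],[0,0,0.005,0,0,0],[0,0,0,0,0,0],[0,0,0,0,0,0]]'
python3 -m creep '[[0,0,0,0,0,0],[0,0,0,0,0,0],[0,0,0,0,0,0],[0,0,-0.03,0,0,0],[0,0,-0.06,0,0,0],[0,0,-0.06,0,0,0],[0,0,0,0,0,0],[0,0,0,0,0,0]]' 0.0
python3 -c "
from h import *
go(.5247,.1817,.085)"
```

```text
clock: 13.92
position: [0.5146, 0.2595, 0.0259]
ee_rot: [-1.446, -2.788, 0.002]
force: [0.4, -0.6, -0.5]
width: 0.372
gripper_force: 15.0
clock: 14.58
position: [0.516, 0.261, 0.0888]
ee_rot: [1.444, 2.788, 0.005]
force: [0.2, 0.0, 0.1]
width: 0.501
gripper_force: 0.0
t 14.58 pos [0.516  0.261  0.0888] yaw 35.2 tilt [0.0031 0.0021] F [0.2 0.  0.1] w 46.1 g 0.0
shift mm [-69.8 -38.7   3.7] total units [-0.1746 -0.0967  0.0091] n 3 per row [-0.0582 -0.0322  0.003 ]
```

```bash
python3 -m creep '[[0,0,0,0,0,-0.0575],[0,0,0,0,0,-0.0575],[0,0,0,0,0,-0.0575],[-0.043,-0.0507,0,0,0,0],[-0.043,-0.0507,0,0,0,0],[-0.043,-0.0507,0,0,0,0],[0,0,0,0,0,0],[0,0,0,0,0,0],[0,0,0,0,0,0]]' 
python3 -c "
from h import *
go(.5247,.1817,.026)"
```

```text
clock: 15.33
position: [0.5232, 0.1815, 0.0864]
ee_rot: [-0.92, -3.003, -0.0]
force: [1.0, 0.4, 0.3]
width: 0.499
gripper_force: 0.0
t 15.33 pos [0.5232 0.1815 0.0864] yaw 55.9 tilt [-0.0007  0.0003] F [1.  0.4 0.3] w 45.9 g 0.0
shift mm [-1.2  1.  60.4] total units [-0.0029  0.0026  0.151 ] n 2 per row [-0.0014  0.0013  0.0755]
```

```bash
python3 -m creep '[[-0.003,0.0026,0.045,0,0,0],[0,0,0.045,0,0,0],[0,0,0.037,0,0,0],[0,0,0.024,0,0,0],[0,0,0,0,0,0],[0,0,0,0,0,0]]'
python3 -m creep '[[0,0,0,0,0,0],[0,0,0,0,0,0],[0,0,0,0,0,0],[0,0,0,0,0,0],[0,0,0,0,0,0],[0,0,-0.0125,0,0,0],[0.012,-0.002,0,0,0,0],[0.012,-0.0027,0,0,0,0],[0,0,0,0,0,0],[0,0,0.009,0,0,0],[0,0,0.004,0,0,0],[0,0,0,0,0,0],[0,0,0,0,0,0]]' 1 15
python3 -m creep '[[0,0,0,0,0,0],[0,0,0,0,0,0],[0,0,0,0,0,0],[0,0,-0.03,0,0,0],[0,0,-0.06,0,0,0],[0,0,-0.06,0,0,0],[0,0,-0.06,0,0,0],[0,0,-0.06,0,0,0],[0,0,-0.06,0,0,0],[0,0,0,0,0,0],[0,0,0,0,0,0],[0,0,0,0,0,0]]' 0.0
python3 - <<'E'
from h import *
import pickle
go(.54,0,.2)
o=arm.observe(); w=arm.get_image('wrist'); pickle.dump((o,w),open('w.pkl','wb'))
f=w['frame'][20:290,90:450]
cv2.imwrite('pics/w4.png',cv2.resize(f,(800,600),interpolation=2)[:,:,::-1])
E
```

```text
clock: 15.83
position: [0.5247, 0.182, 0.026]
ee_rot: [-0.918, -3.003, 0.001]
force: [0.8, 0.9, -0.7]
width: 0.498
gripper_force: 0.0
clock: 16.92
position: [0.516, 0.1853, 0.0264]
ee_rot: [-0.92, -3.004, -0.0]
force: [-3.4, -0.6, 9.8]
width: 0.371
gripper_force: 15.0
clock: 17.92
position: [0.5157, 0.185, 0.1574]
ee_rot: [-0.92, -3.003, 0.001]
force: [0.4, -0.4, -0.4]
width: 0.501
gripper_force: 0.0
t 17.92 pos [0.5157 0.185  0.1574] yaw 55.9 tilt [-0.0006 -0.0003] F [ 0.4 -0.4 -0.4] w 46.1 g 0.0
shift mm [-123.7 -139.6  -42.6] total units [-0.3092 -0.3491 -0.1065] n 6 per row [-0.0515 -0.0582 -0.0177]
```

View pics/w4.png

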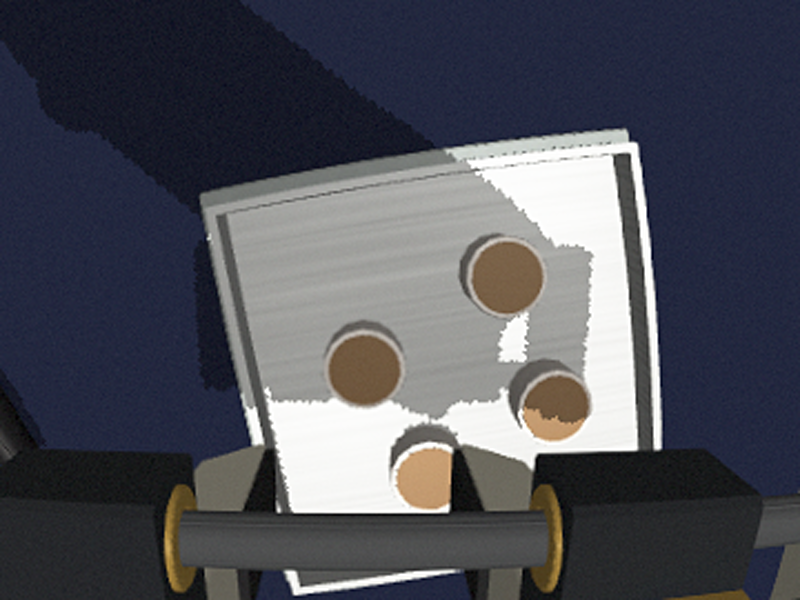

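```bash
python3 -m creep '[[0,0,-0.03,0,0,0.0568],[0,0,-0.03,0,0,0.0568],[0,0,0,0,0,0.0568],[0,0,0,0,0,0.0568],[0,0,0,0,0,0.0568],[0,0,0,0,0,0.0568],[0,0,0,0,0,0.0568],[0,0,0,0,0,0.0568],[0,0,0,0,0,0.0568],[0,0,0,0,0,0],[0,0,0,0,0,0]]' -0.1
python3 - <<'E'
from h import *
import pickle
o,w=pickle.load(open('w.pkl','rb'))
s=800/360
W=lambda u,v,z: wpx(o,w,(u+.5)/s-.5+90,(v+.5)/s-.5+20,z)
P=[W(*p,.042)[:2] for p in [(506,276),(365,370),(555,406),(430,474)]]
for p in P: print(p.round(4),(np.array([[.906,-.42],[.42,.906]])@(p-[.542,.2165])).round(4))
from scipy.spatial.distance import pdist; print(pdist(P).round(4))
go(.50,-.29,.18)
E
```

```text
clock: 18.88
position: [0.5155, 0.1849, 0.181]
ee_rot: [-2.32, -2.119, 0.003]
force: [-0.3, -0.3, -0.7]
width: 0.549
gripper_force: 0.0
[0.5153 0.2586] [-0.0419  0.0269]
[0.516  0.1864] [-0.0109 -0.0382]
[0.5772 0.2476] [0.0188 0.043 ]
[0.5726 0.1837] [ 0.0415 -0.0169]
[0.0722 0.0629 0.0944 0.0866 0.0567 0.0641]
t 18.88 pos [0.5155 0.1849 0.181 ] yaw -5.2 tilt [-0.0015 -0.0014] F [-0.3 -0.3 -0.7] w 50.5 g 0.0
shift mm [-474.4   27.5    1.7] total units [-1.186   0.0688  0.0041] n 14 per row [-0.0847  0.0049  0.0003]
```

```bash
python3 -m creep '[[-0.0848,0.0077,0,0,0,0],[-0.0848,0.0077,0,0,0,0],[-0.0848,0.0077,0,0,0,0],[-0.0848,0.0077,0,0,0,0],[-0.0848,0.0077,0,0,0,0],[-0.0848,0.0077,0,0,0,0],[-0.0848,0.0077,0,0,0,0],[-0.0848,0.0077,0,0,0,0],[-0.0848,0.0077,0,0,0,0],[-0.0848,0.0077,0,0,0,0],[-0.0848,0.0077,0,0,0,0],[-0.0848,0.0077,0,0,0,0],[-0.0848,0.0077,0,0,0,0],[-0.0848,0.0077,0,0,0,0],[-0.0848,0.0077,0,0,0,0],[-0.0848,0.0077,0,0,0,0],[0,0,0,0,0,0],[0,0,0,0,0,0],[0,0,0,0,0,0]]'
python3 - <<'E'
from h import *
import pickle
go(.5168,-.3065,.18)
o=arm.observe(); w=arm.get_image('wrist'); pickle.dump((o,w),open('w.pkl','wb'))
cv2.imwrite('pics/w5.png',cv2.resize(w['frame'],(800,600),interpolation=2)[:,:,::-1])
E
```

```text
clock: 20.47
position: [0.5137, -0.3594, 0.1812]
ee_rot: [-2.32, -2.116, -0.0]
force: [0.1, 0.6, -0.5]
width: 0.552
gripper_force: 0.0
t 20.47 pos [ 0.5137 -0.3594  0.1812] yaw -5.3 tilt [-0.001   0.0012] F [ 0.1  0.6 -0.5] w 50.8 g 0.0
shift mm [53.  -1.8  1.3] total units [ 0.1324 -0.0044  0.0032] n 2 per row [ 0.0662 -0.0022  0.0016]
```

View pics/w5.png

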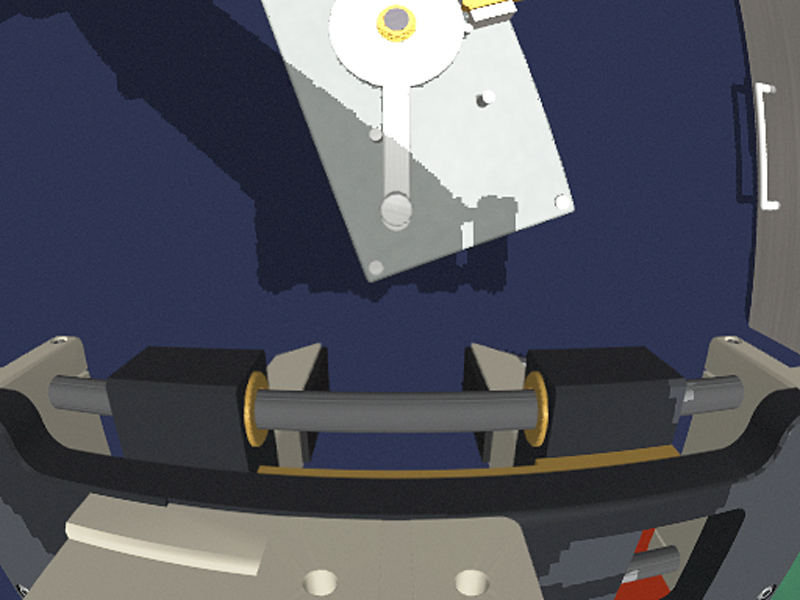

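Post top at (397,208); pivot cap at (397,20); bar runs straight up the image.

```bash
python3 - <<'E'
from h import *
import pickle
o,w=pickle.load(open('w.pkl','rb'))
W=lambda u,v,z: wpx(o,w,(u+.5)*.64-.5,(v+.5)*.64-.5,z)
p=W(397,208,.088); c=W(397,20,.055)
d=(c-p)[:2]; print(p,c,np.linalg.norm(d),np.degrees(np.arctan2(d[1],d[0]))-90)
go(p[0],p[1],.12)
E
```

```text
[ 0.5196273  -0.30640107  0.088     ] [ 0.53038377 -0.1902373   0.055     ] 0.11666072191605902 -5.290359291923039
t 20.52 pos [ 0.5141 -0.3586  0.1814] yaw -5.2 tilt [-0.0007  0.0014] F [-0.3 -0.   0.4] w 50.7 g 0.0
shift mm [52.4  0.8 61.5] total units [0.131  0.002  0.1536] n 3 per row [0.0437 0.0007 0.0512]
```

```bash
python3 -m creep '[[0.0437,0,0,0,0,0],[0.0437,0,0,0,0,0],[0.0437,0,0,0,0,0],[0,0,0.05,0,0,0],[0,0,0.05,0,0,0],[0,0,0.05,0,0,0],[0,0,0,0,0,0],[0,0,0,0,0,0]]' 
python3 -c "
from h import *
go(.5193,-.3064,.058)"
```

```text
clock: 21.18
position: [0.5187, -0.3059, 0.1216]
ee_rot: [-2.319, -2.116, 0.001]
force: [0.3, 0.7, -0.3]
width: 0.549
gripper_force: 0.0
t 21.18 pos [ 0.5187 -0.3059  0.1216] yaw -5.3 tilt [-0.0018  0.0014] F [ 0.3  0.7 -0.3] w 50.5 g 0.0
shift mm [-0.5  0.7 63.5] total units [-0.0013  0.0018  0.1589] n 2 per row [-0.0006  0.0009  0.0794]
```

```bash
python3 -m creep '[[0,0,0.045,0,0,0],[0,0,0.045,0,0,0],[0,0,0.045,0,0,0],[0,0,0.024,0,0,0],[0,0,0,0,0,0],[0,0,0,0,0,0]]'
python3 -m creep '[[0,0,0,0,0,0],[0,0,0,0,0,0],[0,0,0,0,0,0],[0,0,0,0,0,0],[0,0,0,0,0,0],[0,0,0,0,0,0],[0,0,0,0,0,0],[0,0,0,0,0,0]]' 1 25
python3 -c "
from h import *
go(.5193,-.3064,.058)"
```

```text
clock: 21.68
position: [0.5193, -0.3077, 0.0593]
ee_rot: [2.323, 2.114, 0.0]
force: [-0.4, -0.2, -0.0]
width: 0.553
gripper_force: 0.0
clock: 22.35
position: [0.5187, -0.3077, 0.0586]
ee_rot: [-2.324, -2.114, 0.0]
force: [-2.0, 0.7, 2.9]
width: 0.188
gripper_force: 25.0
t 22.35 pos [ 0.5187 -0.3077  0.0586] yaw -5.4 tilt [-0.0001  0.0001] F [-2.   0.7  2.9] w 17.3 g 25.0
shift mm [1.4 0.4 0.6] total units [0.0034 0.0011 0.0016] n 1 per row [0.0034 0.0011 0.0016]
```

```bash
python3 -m creep '[[0.0004,0.0148,0,0,0,-0.0235],[0.0004,0.0148,0,0,0,-0.0235],[0.0004,0.0148,0,0,0,-0.0235],[0.0004,0.0148,0,0,0,-0.0235],[0.0004,0.0148,0,0,0,-0.0235],[0.0004,0.0148,0,0,0,-0.0235],[0,0,0,0,0,0],[0,0,0,0,0,0]]'
python3 - <<'E'
from h import *
go(.5847,-.2925,.058)
p0=np.array([.5187,-.3077]); a=np.radians(-5.3); n=np.array([-np.sin(a),np.cos(a)]); pv=p0+.12*n
d=arm.observe()['position'][:2]-pv; print('pivot',pv,'r',np.linalg.norm(d),'q',np.arctan2(d[1],d[0])-np.arctan2(-n[1],-n[0]))
E
```

```text
clock: 23.02
position: [0.5523, -0.3062, 0.0584]
ee_rot: [-1.987, -2.43, 0.002]
force: [-7.1, 0.1, 8.7]
width: 0.192
gripper_force: 25.0
t 23.02 pos [ 0.5523 -0.3062  0.0584] yaw 11.5 tilt [-0.0031  0.0005] F [-7.1  0.1  8.7] w 17.7 g 25.0
shift mm [ 7.  34.5  0.4] total units [0.0175 0.0863 0.0009] n 2 per row [0.0088 0.0431 0.0004]
pivot [ 0.52978447 -0.18821304] r 0.12013598464417614 q 0.2808354410776741
```

```bash
python3 -m creep '[[0.0004,0.0148,0,0,0,-0.0235],[0.0004,0.0148,0,0,0,-0.0235],[0.0004,0.0148,0,0,0,-0.0235],[0.0004,0.0148,0,0,0,-0.0235],[0.0004,0.0148,0,0,0,-0.0235],[0.0004,0.0148,0,0,0,-0.0235],[0,0,0,0,0,0],[0,0,0,0,0,0],[0,0,0,0,0,0],[0,0,0,0,0,0],[0,0,0,0,0,0],[0,0,0,0,0,0]]'
python3 - <<'E'
from h import *
go(.5847,-.2925,.058)
p0=np.array([.5187,-.3077]); a=np.radians(-5.3); n=np.array([-np.sin(a),np.cos(a)]); pv=p0+.12*n
d=arm.observe()['position'][:2]-pv; print('pivot',pv,'r',np.linalg.norm(d),'q',np.arctan2(d[1],d[0])-np.arctan2(-n[1],-n[0]))
a=snap('scene','s9.png'); f=a['frame']
A=cv2.resize(f[140:250,150:385],(800,374),interpolation=cv2.INTER_CUBIC)
cv2.imwrite('pics/end.png',A[:,:,::-1])
E
```

```text
clock: 24.02
position: [0.5846, -0.2952, 0.0584]
ee_rot: [-1.609, -2.694, 0.004]
force: [-9.8, -2.1, 7.1]
width: 0.194
gripper_force: 25.0
t 24.02 pos [ 0.5846 -0.2952  0.0584] yaw 28.3 tilt [-0.0041 -0.0007] F [-9.8 -2.1  7.1] w 17.9 g 25.0
shift mm [2.3 1.4 0.4] total units [0.0058 0.0034 0.001 ] n 1 per row [0.0058 0.0034 0.001 ]
pivot [ 0.52978447 -0.18821304] r 0.12019164988128157 q 0.5659589834577785
```

View pics/end.png

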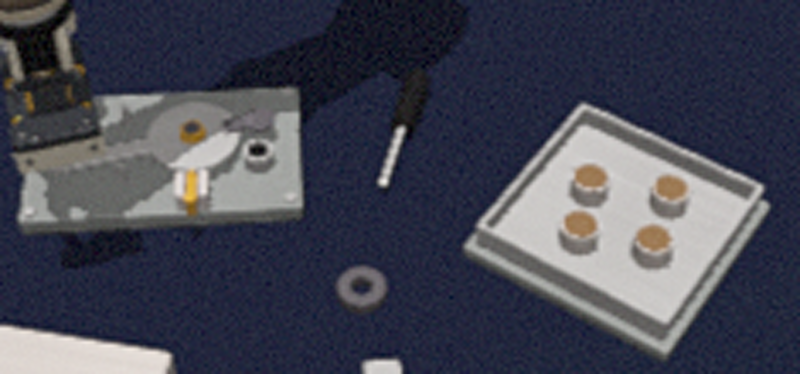

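The pellets stand apart at (590,180), (670,195), (580,230) and (653,243). The arm is held at about 0.57 rad against roughly 10 N, so I'm handing in.

```bash
python3 -c "
from cell import arm
print(arm.sign_off())"
```

```text
the job is handed in; nothing more can be done
None
```

I've handed the job in; no verdict came back. All four pellets stand flat in the dish with gaps of about 20 mm or more. The gripper is holding the shutter post at about 0.57 rad, past the click and short of the end stop, against roughly 10 N from the spring.

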